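# Roll the cap strips home on a 96-well plate

### The arm

A 6-joint arm with a two-finger parallel gripper is mounted at the origin on the work surface. World frame = base frame: x ahead of the robot, y to its left, z up, the work surface at z = 0. Lengths are in m, angles in rad, forces in N, time in s.
With the tool pointing down it reaches from about 0.35 to 0.775 m from the base axis. Payload 5.5 kg.
Tool frame: the origin (TCP) lies midway between the tips of the shut fingers; the grasp point (between the pads) lies 19 mm behind it; z points along the fingers, y is the line along which they close (so a half turn about z gives the same grasp; the last joint's range is limited). The gripper opens to 85 mm and grips with 20 to 120 N. Pads are 22 mm wide; open, the fingers measure 114 mm over their backs; the gripper's body (76 mm by 85 mm) begins 54 mm behind the grasp point. The pads swing forward as they close: fully open they stand 13 mm farther back than shut.
Start: joints at [-1.471, 0.313, 0.046, 1.304, 0, 1.431], TCP at [0.137, -0.559, 0.231] pointing down, gripper open.
Joint ranges: [-2.76, 2.76], [-0.86, 1.69], [-1.03, 1.26], [-2.2, 2.34], [-1.47, 1.5], [-3.14, 3.14]. Speed limits (rad/s): [2.57, 2.57, 3.14, 3.14, 3.14, 3.14].

### API

Orientations are given as a unit quaternion [x, y, z, w].
In Python, from workcell import env, cams, spot_in, silhouettes, landmark_of gives the robot as it stands. The module is installed in compiled form; this text tells all that it offers.
- The arm moves only by the shell command python3 -m crank [FORCE], which reads ROWS from standard input. ROWS is one flat JSON list of numbers that holds 1 to 12 rows one after another, with no inner brackets; each row has 7 numbers: the finger opening in m, then dx, dy, dz in m, then a rotation vector rx, ry, rz in rad; each row is the pose to reach, as a shift and turn from the pose commanded when the command began, along the tool's axes at that moment; what a row does not reach only later rows make up. A row lasts 1/8 s, in which the tool goes at most 0.0625 m and 0.188 rad, less where a joint would pass 70% of its speed; a pose out of reach is approached as far as the arm can. The fingers move at their own pace and stop on an object; FORCE is the grip in N (left out, the last holds). Time passes only in rows, so rows that do not move let the fingers close. It prints the time, the measured TCP pose, the force, the opening and the grip force at its end. Input that does not fit is refused with a message, and nothing moves.
- env.read_state(): the state, without advancing time (a new reading comes with each control period).
- cams.snapshot(name): name is "side" or "top" or "wrist"; returns a dict with "pixels" (384x512x3 uint8, red, green, blue), "range_z" (384x512 float32, m along the optical axis (not along the pixel's ray), 0 where there is no reading), "fov_y" (degrees; the focal length in pixels is half the picture's height over the tangent of half this angle, whatever the lens; pixels are square), "cx", "cy" (the principal point, pixels), "view" (4x4, takes a point from world to camera coordinates). Camera axes: x right, y down, z forward; pixel columns grow to the right and rows downward; lengths in m; the calibration is good to about 2 mm. A picture is of the moment at which its call begins.
- env.close_job(): hands the job in; it is judged then, once.
Trained networks look in the newest picture that a camera, given by its name, has taken for a name from the list of things; names that differ only in an ending like _2 or _b are one class to them, and where a whole thing is asked for, a point or a joint stands for the part that bears it (a point fixed in the world has none). Each returns a list of dicts, best first, with "conf" (0 to 1); they miss things now and then, are a little off and sometimes report something else, mostly with a low value. They report only what shows in the picture. A call takes as long as a camera call. They do not tell look-alikes from the thing itself.
- spot_in(target, camera): "at" ([column, row] in pixels, amid what is visible of it).
- silhouettes(target, camera): "region" (384x512 bool, what is visible of it) and "at" ([column, row] in pixels, amid what is visible of it).
- landmark_of(target, camera): "at" ([column, row] in pixels: a listed point, or the origin of a listed thing).
The state is a dict: "time_s": time; "qpos": joint angles; "joint_vel": joint speeds; "joint_torque": joint torques, N m; "eef_pos": TCP position; "orientation": TCP orientation; "force": force on the tool from outside, world axes, zero at the start; "torque": the same for the moment, N m; "width": finger opening in m; "grasp_force": force on a finger pad.
Only numpy, scipy, OpenCV 4.12 (cv2) and the standard library are available. Lean on these libraries where they do the work, as an engineer would, in place of code of your own. Each camera call takes 0.05 s, during which the arm holds its last target. There are 200 camera calls.

### The job

Take the hand roller from its rest and roll it slowly across the sheet of cap strips on the plate, end to end with a steady push of about 12 N (enough to press all six strips fully home, but never over 25 N, which cracks the plate), touching plate and strips with nothing but the roller. Then park the roller upright in its rest as you found it, let go, and leave everything else on the bench alone.

Things in the scene. Friction and masses are not known exactly. Their poses are not given: they have to be found in the camera images.
- roller: Hand roller, 0.3 to 0.4 kg, parked upright in its rest. Origin: centre of the drum axle. The black rubber drum, diameter 40, length 84, turns freely about the roller's y. Above it an aluminium guard plate, 84 (x) x 100 (y), from 26 to 32 above the origin; on that an upright wooden grip, 22 (x) x 36 (y), from 32 to 88 above the origin. It may be used either way round.
- roller_grip (a point): Middle of the roller's wooden grip, 62 mm above the axle (roller's z). Grasp it here from above across its 22 mm, fingers closing along the roller's x, which is the rolling direction.
- drum (a joint): Turning angle of the roller's drum about its axle in rad, 0 at the start; rolling 20 mm turns it 1 rad. Either sense will do.
- rest: Grey plastic trough fixed to the bench, open above and at its ends, 96 (x) x 112 (y) mm. Origin: centre of its underside. Two walls run along its y, centred at x = -32 and +32, 6 thick, 100 long, tops 56 above the origin; the slot between is 58 wide.
- rest_slot (a point): Where the roller's origin sits when parked, 30 mm above the rest's origin: the drum hangs in the slot, the guard plate lies on both wall tops, the roller's y is along the rest's y (either way round).
- stand: Levelling stand fixed to the bench; aluminium base 150 (x) x 104 (y) x 22 mm, origin at the centre of its underside. It carries a steel deck with a white 96-well plate (128 x 86) under a flat sheet of six white cap strips. Roll along the stand's x, axle along its y. Plate and strips may be touched only with the roller; a total push above 25 N cracks the plate.
- sheet (a point): Nominal centre of the sheet of strips (108 mm along the stand's x, 76 along y), 64 mm above the stand's origin. The deck's height screw is reset each time and not measured: with strips home the sheet's top lies within 7 mm above or below this point, proud strips up to 4 higher; it may slope along x by up to 0.015 rad (level along y). Find the surface by feel.
- strip1 (a joint): How far cap strip 1 is pressed in, in m: starts at 0 to 0.0006 (standing proud), 0.004 is fully home at its stop. The strip is 17 (x) x 76 (y) and lies at x = -45 mm in the stand's frame. It moves straight down against about 6.5 N of friction plus a drag of 120 N per m/s (so it needs a slow roll, about 10 to 20 mm/s, under 10 to 15 N) and stays where it is left.
- strip2 (a joint): How far cap strip 2 is pressed in, in m: starts at 0 to 0.0006 (standing proud), 0.004 is fully home at its stop. The strip is 17 (x) x 76 (y) and lies at x = -27 mm in the stand's frame. It moves straight down against about 6.5 N of friction plus a drag of 120 N per m/s (so it needs a slow roll, about 10 to 20 mm/s, under 10 to 15 N) and stays where it is left.
- strip3 (a joint): How far cap strip 3 is pressed in, in m: starts at 0 to 0.0006 (standing proud), 0.004 is fully home at its stop. The strip is 17 (x) x 76 (y) and lies at x = -9 mm in the stand's frame. It moves straight down against about 6.5 N of friction plus a drag of 120 N per m/s (so it needs a slow roll, about 10 to 20 mm/s, under 10 to 15 N) and stays where it is left.
- strip4 (a joint): How far cap strip 4 is pressed in, in m: starts at 0 to 0.0006 (standing proud), 0.004 is fully home at its stop. The strip is 17 (x) x 76 (y) and lies at x = +9 mm in the stand's frame. It moves straight down against about 6.5 N of friction plus a drag of 120 N per m/s (so it needs a slow roll, about 10 to 20 mm/s, under 10 to 15 N) and stays where it is left.
- strip5 (a joint): How far cap strip 5 is pressed in, in m: starts at 0 to 0.0006 (standing proud), 0.004 is fully home at its stop. The strip is 17 (x) x 76 (y) and lies at x = +27 mm in the stand's frame. It moves straight down against about 6.5 N of friction plus a drag of 120 N per m/s (so it needs a slow roll, about 10 to 20 mm/s, under 10 to 15 N) and stays where it is left.
- strip6 (a joint): How far cap strip 6 is pressed in, in m: starts at 0 to 0.0006 (standing proud), 0.004 is fully home at its stop. The strip is 17 (x) x 76 (y) and lies at x = +45 mm in the stand's frame. It moves straight down against about 6.5 N of friction plus a drag of 120 N per m/s (so it needs a slow roll, about 10 to 20 mm/s, under 10 to 15 N) and stays where it is left.
- dish: Bystander, to be left alone: round clear lidded dish, 56 mm across, 14 mm high, on the bench. Origin at the centre of its underside.
- vial: Bystander, to be left alone: small amber vial, 26 mm across, 52 mm high, on the bench. Origin at the centre of its underside.
- beaker: Bystander, to be left alone: open clear beaker, 66 mm across, 85 mm high, on the bench. Origin at the centre of its underside.
- reagent: Bystander, to be left alone: amber bottle, 72 mm across, 160 mm high, on the bench. Origin at the centre of its underside.
- tipbox: Bystander, to be left alone: grey box of pipette tips, 85 x 125 x 55 mm, on the bench. Origin at the centre of its underside.
- spareplate: Bystander, to be left alone: bare white 96-well plate without caps, 128 x 86 x 15 mm, on the bench. Origin at the centre of its underside.
- tuberack: Bystander, to be left alone: white rack of capped tubes, 60 x 140 x 70 mm, on the bench. Origin at the centre of its underside.
Things that resemble listed ones, but are neither listed nor needed, are in the scene too. Leave any red or yellow look-alike of the roller alone.

How it is judged:
By the outcome, as a careful person would: the job done as asked, in the order asked, and still so for the second after the job is handed in, with the robot touching nothing.
It also fails if it takes over 72 s, if anything falls off the work surface, if the arm or the gripper's body presses on something with over 40 N, if the wrist force passes 120 N, or if a joint passes its speed limit or range.

## Working session

There is one attempt and no reset: what is moved stays moved. The work goes in short steps, Python scripts to look and compute and a shell command to move; the robot and the scene stay as the last step left them, time stands still between calls to the robot, and variables do not carry over. Pictures are saved under pics/ and viewed, at most 10 in all, crops included, and the job is handed in when it is done.

```bash
mkdir -p pics
cat > h.py <<'E'
import numpy as np, cv2
from workcell import env, cams, spot_in, silhouettes, landmark_of
def snap(n,save=None):
    s=cams.snapshot(n)
    if save: cv2.imwrite('pics/'+save,s['pixels'][:,:,::-1])
    return s
def f(s): return 192/np.tan(np.radians(s['fov_y'])/2)
def cloud(s):
    z=s['range_z'];v,u=np.mgrid[:384,:512]
    P=np.stack([(u-s['cx'])/f(s)*z,(v-s['cy'])/f(s)*z,z,np.ones_like(z)],-1)
    W=P@np.linalg.inv(s['view']).T
    W=W[...,:3]; W[z==0]=np.nan
    return W
def ray_at_z(s,px,h):
    T=np.linalg.inv(s['view']);d=T[:3,:3]@np.array([(px[0]-s['cx'])/f(s),(px[1]-s['cy'])/f(s),1]);o=T[:3,3]
    return o+d*(h-o[2])/d[2]
E
python3 - <<'E'
from h import *
a=snap('top','top.png');
names=['roller','roller_grip','rest','rest_slot','stand','sheet','strip1','strip6','dish','vial','beaker','reagent','tipbox']
for n in names:
    print(n,'spot',[(np.round(d['at']).tolist(),round(d['conf'],2)) for d in spot_in(n,'top')],'lm',[(np.round(d['at'],1).tolist(),round(d['conf'],2)) for d in landmark_of(n,'top')])
b=snap('side','side.png')
print(np.round(a['view'],3),a['fov_y'],env.read_state())
for n in ['roller','rest','stand']: print(n,[(np.round(d['at']).tolist(),round(d['conf'],2)) for d in spot_in(n,'side')])
E
```

```text
roller spot [([316.0, 203.0], 0.9), ([378.0, 268.0], 0.89), ([319.0, 258.0], 0.55)] lm [([378.2, 263.5], 0.77), ([317.4, 258.9], 0.66), ([313.1, 203.8], 0.63), ([315.9, 205.4], 0.39)]
roller_grip spot [([315.0, 206.0], 0.8), ([378.0, 267.0], 0.6), ([314.0, 257.0], 0.58)] lm [([316.0, 204.9], 0.8), ([381.0, 267.6], 0.73), ([318.4, 253.4], 0.68)]
rest spot [([299.0, 214.0], 0.76), ([207.0, 118.0], 0.3)] lm [([315.2, 204.0], 0.73)]
rest_slot spot [([298.0, 216.0], 0.72), ([315.0, 203.0], 0.68)] lm [([316.1, 202.2], 0.74), ([213.4, 125.2], 0.38)]
stand spot [([190.0, 192.0], 0.6)] lm [([191.7, 191.5], 0.77)]
sheet spot [([194.0, 194.0], 0.8)] lm [([190.2, 191.4], 0.66)]Traceback (most recent call last):
  File "<stdin>", line 5, in <module>
ValueError: it knows: beaker, dish, reagent, rest, rest_slot, roller, roller_grip, sheet, spareplate, stand, tipbox, tuberack, vial
```

View pics/top.png

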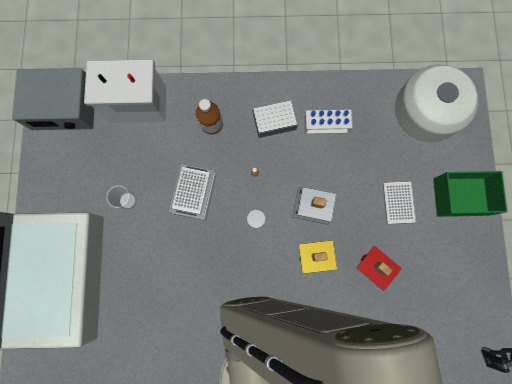

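The top view shows three roller candidates. The aluminium-plated one at (316,203) sits in the grey rest. The look-alikes are yellow at (319,257) and red at (379,268). I choose (316,203). The stand with the sheet is at (192,192); dish (256,218), vial (255,172) and beaker (120,197) are bystanders. Next is a close crop and measurement.

Run:
```python
from h import *
a=snap('top')
W=cloud(a); p=a['pixels']
c1=cv2.resize(p[170:240,280:360],None,fx=5,fy=5,interpolation=cv2.INTER_CUBIC);c2=cv2.resize(p[155:225,150:230],None,fx=5,fy=5,interpolation=cv2.INTER_CUBIC)
cv2.imwrite('pics/crop.png',np.hstack([c1,c2])[:,:,::-1][:, :800])
print(np.round(a['view'],3).tolist(),a['fov_y'],f(a))
for n,(u,v) in dict(roller=(316,203),stand=(192,192)).items():
    R=np.zeros((384,512),bool);R[v-38:v+38,u-34:u+34]=1
    X=W[R];X=X[np.isfinite(X[:,2])]
    print(n,np.histogram(X[:,2],bins=np.arange(-.005,.16,.01))[0])
    for lo,hi in ([(.05,.075),(.095,.13)] if n=='roller' else [(.01,.03),(.05,.08)]):
        Q=X[(X[:,2]>lo)&(X[:,2]<hi)]
        r=cv2.minAreaRect((Q[:,:2]*1000).astype(np.float32));print(lo,hi,len(Q),r,np.median(Q[:,2]))
s=env.read_state();print(s)
b=snap('side','side.png')
for n in ['roller','rest','stand']: print(n,[(np.round(d['at']).tolist(),round(d['conf'],2)) for d in spot_in(n,'side')])
```

```text
[[-0.018, -1.0, -0.004, -0.003], [-0.985, 0.018, -0.17, 0.537], [0.17, 0.001, -0.985, 1.078], [0.0, 0.0, 0.0, 1.0]] 53.997277925571 376.84334674619004
roller [3918  117    2    4    4   12  807   29   11    8    9   33   73    0
    0    0]
0.05 0.075 845 ((471.02276611328125, -170.56759643554688), (107.62602996826172, 147.4475555419922), 84.04374694824219) 0.06082316747761518
0.095 0.13 115 ((497.7853088378906, -174.1707763671875), (36.01247787475586, 22.449352264404297), 77.76769256591797) 0.1163135803379578
stand [3147   53  109    0    1  403  195 1008  124    0    0    0    0    0
    0    0]
0.01 0.03 127 ((514.6621704101562, 165.3868408203125), (82.13072967529297, 176.1855926513672), 43.78047180175781) 0.0200719986562774
0.05 0.08 1602 ((545.0335693359375, 193.89239501953125), (104.56034851074219, 149.5006866455078), 77.1283950805664) 0.07066018763682169
{'time_s': 0.75, 'qpos': array([-1.47057608e+00,  3.13158651e-01,  4.61240062e-02,  1.30356801e+00,
        3.07528370e-05,  1.43121278e+00]), 'joint_vel': array([-1.73300222e-03, -9.30370460e-04,  2.15493627e-03, -1.23011593e-03,
        7.85327982e-05,  5.15047050e-04]), 'joint_torque': array([-2.81454977e-04, -4.80339217e+01,  2.98780096e+01, -2.98644700e-04,
        6.63850074e-05, -2.35425597e-05]), 'eef_pos': array([ 0.13658517, -0.55861212,  0.23135657]), 'orientation': array([9.92820371e-01, 1.19614807e-01, 1.34676343e-05, 9.71217334e-05]), 'force': array([0.36939416, 0.08316712, 0.86282093]), 'torque': array([-0.02144786,  0.01183353, -0.00151197]), 'grasp_force': 0.0, 'width': 0.08546550677044097}
roller [([130.0, 326.0], 0.71), ([230.0, 262.0], 0.7), ([161.0, 262.0], 0.65)]
rest [([239.0, 286.0], 0.96)]
stand [([250.0, 167.0], 0.92), ([241.0, 157.0], 0.47)]
```

View pics/crop.png

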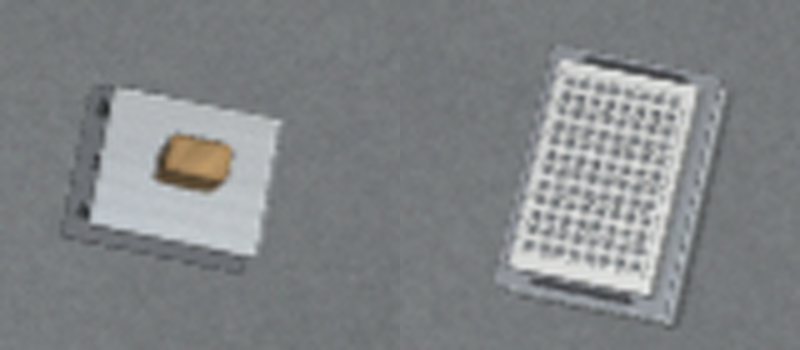

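View pics/side.png

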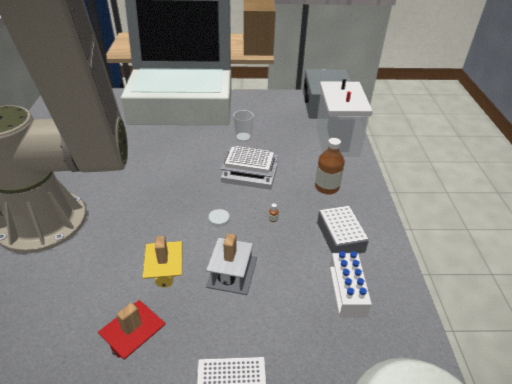

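The crop confirms the bare aluminium plate with its wooden grip lying on the grey trough. The right half shows the sheet on the stand, both turned about −12°. The side view agrees: rest at (232,270), stand at (250,165), red and yellow rollers to the left. I'll move above the roller for a wrist look.

```bash
echo '[0.085, 0.221, -0.144, 0, 0, 0, -0.56, 0.085, 0.442, -0.288, -0.03, 0, 0, -1.12, 0.085, 0.442, -0.288, -0.03, 0, 0, -1.12, 0.085, 0.442, -0.288, -0.03, 0, 0, -1.12, 0.085, 0.442, -0.288, -0.03, 0, 0, -1.12, 0.085, 0.442, -0.288, -0.03, 0, 0, -1.12, 0.085, 0.442, -0.288, -0.03, 0, 0, -1.12, 0.085, 0.442, -0.288, -0.03, 0, 0, -1.12, 0.085, 0.442, -0.288, -0.03, 0, 0, -1.12, 0.085, 0.442, -0.288, -0.03, 0, 0, -1.12, 0.085, 0.442, -0.288, -0.03, 0, 0, -1.12]' | python3 -m crank
cat >> h.py <<'E'
def tool(s):
    from scipy.spatial.transform import Rotation as R
    return R.from_quat(s['orientation']).as_matrix()
E
python3 - <<'E'
from h import *
a=snap('wrist','w1.png');W=cloud(a)
s=env.read_state();print(s['eef_pos'],tool(s).round(3).tolist(),s['force'],s['time_s'])
X=W[np.isfinite(W[...,2])]
print(np.histogram(X[:,2],bins=np.arange(-.005,.16,.01))[0])
for lo,hi in [(.055,.07),(.11,.13)]:
    Q=X[(X[:,2]>lo)&(X[:,2]<hi)&(np.hypot(X[:,0]-.49,X[:,1]+.174)<.1)]
    print(lo,len(Q),cv2.minAreaRect((Q[:,:2]*1000).astype(np.float32)),np.median(Q,0))
for n in ['roller_grip','roller']: print(n,[(d['at'],d['conf']) for d in landmark_of(n,'wrist')])
E
```

```text
time_s: 2.33
eef_pos: [0.4971, -0.1741, 0.2611]
orientation: [0.778, 0.629, -0.0, -0.0]
force: [-0.3, 0.1, 0.1]
width: 0.0852
grasp_force: 0.0
[ 0.49686288 -0.17451846  0.26117636] [[0.21, 0.978, -0.001], [0.978, -0.21, -0.0], [-0.0, -0.0, -1.0]] [ 0.14386798 -0.495284   -0.52842652] 2.375
[125715   6779   2938    954   1209  12717   6641   2053    300    264
    234    707    738      0      0      0]
0.055 5191 ((496.7080383300781, -174.47264099121094), (102.98757934570312, 84.29630279541016), 77.43465423583984) [ 0.49891084 -0.16706482  0.06239698]
0.11 780 ((496.4610595703125, -175.61724853515625), (34.6572151184082, 21.785430908203125), 77.05014038085938) [ 0.49653284 -0.17429053  0.11802172]
roller_grip [([120.3, 195.6], 0.88), ([138.1, 325.7], 0.72), ([193.4, 16.0], 0.61)]
roller [([255.2, 162.3], 0.84), ([145.4, 181.9], 0.74), ([159.6, 293.6], 0.73)]
```

View pics/w1.png

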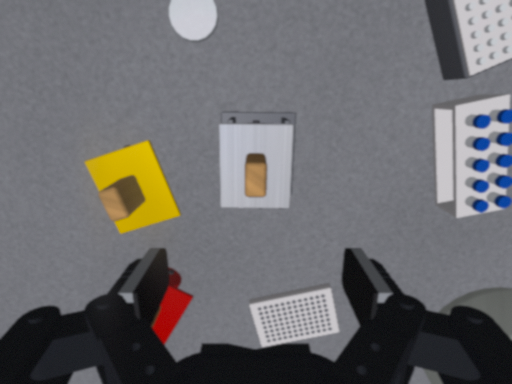

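The wrist view shows the roller centred at (256,165) with its plate aligned to the gripper. The yellow one is at (130,190), the red one at (170,300), both clear of the fingers. I'll descend and grip.

```bash
echo '[0.085, 0, 0, 0.05, 0, 0, 0.01, 0.085, 0, 0, 0.1, 0, 0, 0.01, 0.085, 0, 0, 0.14, 0, 0, 0.01, 0.085, 0, 0, 0.17, 0, 0, 0.01, 0.085, 0, 0, 0.186, 0, 0, 0.01, 0.085, 0, 0, 0.186, 0, 0, 0.01, 0.018, 0, 0, 0.186, 0, 0, 0.01, 0.018, 0, 0, 0.186, 0, 0, 0.01, 0.018, 0, 0, 0.186, 0, 0, 0.01, 0.018, 0, 0, 0.186, 0, 0, 0.01, 0.018, 0, 0, 0.186, 0, 0, 0.01, 0.018, 0, 0, 0.186, 0, 0, 0.01]' | python3 -m crank 80
python3 - <<'E'
from h import *
s=env.read_state();print(s['eef_pos'],s['orientation'],s['force'],s['torque'],s['time_s'],s['width'],s['grasp_force'])
E
```

```text
time_s: 3.98
eef_pos: [0.498, -0.1741, 0.0761]
orientation: [0.781, 0.625, 0.0, 0.001]
force: [-1.7, -0.7, 5.8]
width: 0.0212
grasp_force: 79.2
[ 0.49800215 -0.1741314   0.07607612] [7.80735285e-01 6.24861477e-01 1.76349026e-04 7.19854870e-04] [-1.74213552 -0.66638457  5.81892025] [0.02482945 0.24751047 0.02553424] 3.975 0.02121294470417446 79.19693112373352
```

```bash
echo '[0.018, 0, 0, -0.015, 0, 0, 0, 0.018, 0, 0, -0.04, 0, 0, 0, 0.018, 0, 0, -0.08, 0, 0, 0, 0.018, 0, 0, -0.13, 0, 0, 0, 0.018, 0, 0, -0.16, 0, 0, 0, 0.018, 0, 0, -0.16, 0, 0, 0, 0.018, 0, 0, -0.16, 0, 0, 0]' | python3 -m crank
python3 - <<'E'
from h import *
a=snap('wrist');W=cloud(a)
s=env.read_state();print(s['eef_pos'],s['force'],s['torque'],s['time_s'],s['width'],s['grasp_force'])
X=W[np.isfinite(W[...,2])]
b=snap('top'); Wb=cloud(b)
for c in silhouettes('sheet','top')[:1]+silhouettes('stand','top')[:1]:
    m=c['region'];Q=Wb[m];Q=Q[np.isfinite(Q[:,2])];print(c['conf'],len(Q),np.histogram(Q[:,2],bins=np.arange(0,.09,.005))[0])
    Q=Q[(Q[:,2]>.064)&(Q[:,2]<.085)];print(cv2.minAreaRect((Q[:,:2]*1000).astype(np.float32)),np.median(Q,0))
for n in ['sheet','stand']: 
  for c,h in ((b,.064 if n=='sheet' else 0),): print(n,[(ray_at_z(c,d['at'],h).round(4),round(d['conf'],2)) for d in landmark_of(n,'top')])
E
```

```text
time_s: 4.85
eef_pos: [0.4967, -0.1734, 0.2338]
orientation: [0.781, 0.625, -0.0, -0.001]
force: [0.2, 0.2, -5.1]
width: 0.0213
grasp_force: 79.0
[ 0.49641785 -0.17325969  0.23328095] [-0.47895221  0.23636579 -4.06687135] [ 0.02094444 -0.02866143 -0.06077062] 4.9 0.021463060257628837 79.0291965007782
0.67 1937 [ 22  17  21  52  48   2   0   0   0 131 268  75 103 320 727 113   0]
((543.1282958984375, 194.38961791992188), (85.6851806640625, 132.4828338623047), 77.01895904541016) [0.54316693 0.19345448 0.07186412]
0.82 1943 [ 22  17  21  54  48   2   0   0   0 131 268  75 103 320 727 113   0]
((543.1282958984375, 194.38961791992188), (85.6851806640625, 132.4828338623047), 77.01895904541016) [0.54316693 0.19345448 0.07186412]
sheet [(array([0.5416, 0.1903, 0.064 ]), 0.9)]
stand [(array([0.5473, 0.1957, 0.    ]), 0.83), (array([ 0.5296, -0.2117,  0.    ]), 0.72)]
```

```bash
echo '[0.018, 0.03, -0.004, -0.01, 0, 0, 0, 0.018, 0.08, -0.012, -0.02, 0, 0, 0, 0.018, 0.13, -0.019, -0.02, 0, 0, 0, 0.018, 0.18, -0.026, -0.02, 0, 0, 0, 0.018, 0.22, -0.032, -0.02, 0, 0, 0, 0.018, 0.232, -0.034, -0.02, 0, 0, 0, 0.018, 0.232, -0.034, -0.02, 0, 0, 0, 0.018, 0.232, -0.034, -0.02, 0, 0, 0]' | python3 -m crank
python3 - <<'E'
from h import *
a=snap('wrist','w2.png');W=cloud(a)
s=env.read_state();print(s['eef_pos'],s['orientation'],s['force'],s['torque'],s['time_s'])
X=W[np.isfinite(W[...,2])];X=X[(np.hypot(X[:,0]-.543,X[:,1]-.194)<.12)]
print(np.histogram(X[:,2],bins=np.arange(0,.1,.004))[0])
for lo in (.012,.03,.05,.06,.066):
    Q=X[(X[:,2]>lo)&(X[:,2]<.09)]
    print(lo,len(Q),cv2.minAreaRect((Q[:,:2]*1000).astype(np.float32)))
for n,h in (('sheet',.064),('stand',0)): print(n,[(ray_at_z(a,d['at'],h).round(4),round(d['conf'],2)) for d in landmark_of(n,'wrist')])
E
```

```text
time_s: 6.15
eef_pos: [0.5152, 0.059, 0.2551]
orientation: [0.781, 0.624, -0.0, 0.0]
force: [-0.1, -0.2, -3.4]
width: 0.0212
grasp_force: 78.8
[0.51523079 0.05880433 0.25512984] [ 7.81258472e-01  6.24207599e-01 -2.48053207e-04  1.08456604e-04] [ 0.31063673 -0.05502045 -3.08090317] [-0.00432744  0.00725918  0.02742412] 6.2
[8199    0    0    0    7   36    0    0    0    0    0    5  744 1295
  540   44 1791  604 7592  121    0    0    0    0]
0.012 12779 ((541.5302734375, 182.49807739257812), (83.23379516601562, 150.3057861328125), 77.45928192138672)
0.03 12736 ((541.5302734375, 182.49807739257812), (83.23379516601562, 150.3057861328125), 77.45928192138672)
0.05 12694 ((541.5302734375, 182.49807739257812), (83.23379516601562, 150.3057861328125), 77.45928192138672)
0.06 10152 ((540.1116943359375, 185.88424682617188), (71.48604583740234, 135.4320068359375), 76.88862609863281)
0.066 9815 ((542.1917724609375, 184.99156188964844), (69.78563690185547, 127.25837707519531), 77.41354370117188)
sheet [(array([0.5456, 0.1931, 0.064 ]), 0.67)]
stand []
```

View pics/w2.png

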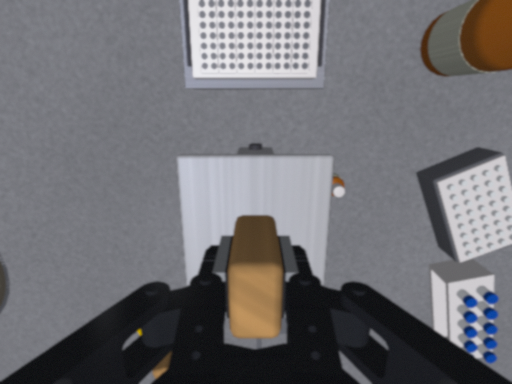

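The wrist view shows the held roller low in the centre with its drum axis square to the stand, whose near edge is at row 85, columns 187–323. Everything else is clear of the path. The stand centre fits to (0.544, 0.193), yaw −12.7°. I'll go above strip 1.

```bash
echo '[0.018, 0.04, -0.014, 0, 0, 0, 0, 0.018, 0.09, -0.032, 0, 0, 0, 0, 0.018, 0.13, -0.046, 0.01, 0, 0, 0, 0.018, 0.1384, -0.0489, 0.05, 0, 0, 0, 0.018, 0.1384, -0.0489, 0.08, 0, 0, 0, 0.018, 0.1384, -0.0489, 0.099, 0, 0, 0, 0.018, 0.1384, -0.0489, 0.104, 0, 0, 0, 0.018, 0.1384, -0.0489, 0.104, 0, 0, 0, 0.018, 0.1384, -0.0489, 0.104, 0, 0, 0]' | python3 -m crank 110
cat > st.py <<'E'
from h import *
s=env.read_state();P=s['eef_pos'];d=P[:2]-[.544,.1933];a=np.radians(-12.7)
print('t',s['time_s'],'pos',P.round(5),'standxy',(np.array([[np.cos(a),np.sin(a)],[-np.sin(a),np.cos(a)]])@d*1000).round(2),'F',s['force'].round(2),'T',s['torque'].round(2),'g',round(float(s['grasp_force']),1),'q',s['orientation'].round(4))
E
python3 st.py
python3 - <<'E'
from h import *
# sheet slope from the earlier spot is hidden; check side view of clearance
b=snap('side','side2.png');cv2.imwrite('pics/side2c.png',cv2.resize(b['pixels'][100:230,190:320],None,fx=4,fy=4,interpolation=cv2.INTER_CUBIC)[:,:,::-1])
E
```

```text
time_s: 7.42
eef_pos: [0.4987, 0.2056, 0.1524]
orientation: [0.781, 0.625, 0.001, 0.0]
force: [0.2, 0.5, -2.6]
width: 0.0207
grasp_force: 107.8
t 7.425 pos [0.49873 0.2056  0.15241] standxy [-46.86   2.05] F [ 0.2   0.51 -2.55] T [ 0.03 -0.05 -0.07] g 107.8 q [7.809e-01 6.246e-01 9.000e-04 5.000e-04]
```

View pics/side2c.png

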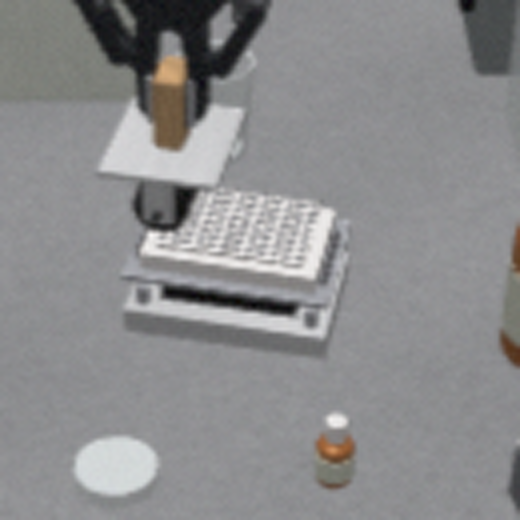

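The side crop shows the drum at (162,205) hanging above the first strip, with the sheet clear beyond it. Now I'll feel down.

```bash
echo '[0.018, -0.001, 0, 0.003, 0, 0, 0, 0.018, -0.001, 0, 0.006, 0, 0, 0, 0.018, -0.001, 0, 0.007, 0, 0, 0, 0.018, -0.001, 0, 0.008, 0, 0, 0, 0.018, -0.001, 0, 0.009, 0, 0, 0, 0.018, -0.001, 0, 0.009, 0, 0, 0]' | python3 -m crank; python3 st.py
echo '[0.018, 0, 0, 0.0005, 0, 0, 0, 0.018, 0, 0, 0.001, 0, 0, 0, 0.018, 0, 0, 0.0015, 0, 0, 0, 0.018, 0, 0, 0.0015, 0, 0, 0]' | python3 -m crank; python3 st.py
```

```text
time_s: 8.22
eef_pos: [0.4976, 0.2048, 0.1422]
orientation: [0.781, 0.625, -0.0, 0.0]
force: [-0.4, -0.1, -3.5]
width: 0.0207
grasp_force: 107.8
t 8.225 pos [0.49757 0.20475 0.14217] standxy [-47.82   0.97] F [-0.39 -0.11 -3.55] T [0.04 0.05 0.01] g 107.8 q [ 7.808e-01  6.248e-01 -1.000e-04  0.000e+00]
time_s: 8.72
eef_pos: [0.4976, 0.2047, 0.1407]
orientation: [0.781, 0.625, -0.0, 0.0]
force: [-0.1, 0.6, -3.9]
width: 0.0209
grasp_force: 107.8
t 8.725 pos [0.49757 0.20471 0.1407 ] standxy [-47.8    0.93] F [-0.09  0.58 -3.91] T [ 0.02 -0.02 -0.03] g 107.8 q [ 7.808e-01  6.248e-01 -1.000e-04  0.000e+00]
```

```bash
echo '[0.018, 0, 0, 0.0005, 0, 0, 0, 0.018, 0, 0, 0.001, 0, 0, 0, 0.018, 0, 0, 0.0015, 0, 0, 0]' | python3 -m crank|sed -n '2p;4p'; echo '[0.018, 0, 0, 0.0005, 0, 0, 0, 0.018, 0, 0, 0.001, 0, 0, 0]' | python3 -m crank|sed -n '2p;4p'; python3 st.py
```

```text
eef_pos: [0.4981, 0.2047, 0.1399]
force: [-0.1, -1.3, 3.0]
eef_pos: [0.4983, 0.2047, 0.1389]
force: [0.6, -0.4, 3.2]
t 9.35 pos [0.49826 0.2047  0.13894] standxy [-47.12   1.07] F [ 0.63 -0.39  3.19] T [-0.27 -0.01 -0.01] g 108.6 q [7.808e-01 6.248e-01 7.000e-04 6.000e-04]
```

```bash
echo '[0.018, 0, 0, 0.0005, 0, 0, 0, 0.018, 0, 0, 0.001, 0, 0, 0, 0.018, 0, 0, 0.0015, 0, 0, 0]' | python3 -m crank|sed -n '2p;4p'; echo '[0.018, 0, 0, 0.0003, 0, 0, 0, 0.018, 0, 0, 0.0006, 0, 0, 0]' | python3 -m crank|sed -n '2p;4p';echo '[0.018, 0, 0, 0.0003, 0, 0, 0]' | python3 -m crank|sed -n '2p;4p'; python3 st.py
```

```text
eef_pos: [0.4977, 0.2048, 0.1368]
force: [0.7, -1.1, 3.5]
eef_pos: [0.4977, 0.2048, 0.1363]
force: [-0.3, -0.7, 5.8]
eef_pos: [0.4978, 0.2048, 0.1363]
force: [-0.7, -1.5, 6.7]
t 10.1 pos [0.49782 0.2048  0.13628] standxy [-47.58   1.06] F [-0.72 -1.5   6.68] T [-0.2   0.15  0.01] g 108.9 q [7.808e-01 6.248e-01 3.000e-04 2.000e-04]
```

```bash
echo '[0.018, 0, 0.001, 0.0002, 0, 0, 0, 0.018, 0, 0.003, 0.0002, 0, 0, 0, 0.018, 0, 0.005, 0.0002, 0, 0, 0]' | python3 -m crank|sed -n '2p;4p'; echo '[0.018, 0, 0.002, 0, 0, 0, 0, 0.018, 0, 0.004, 0, 0, 0, 0]' | python3 -m crank|sed -n '2p;4p'; python3 st.py
```

```text
eef_pos: [0.5011, 0.204, 0.1362]
force: [-5.3, 1.2, 12.1]
eef_pos: [0.5054, 0.2031, 0.1362]
force: [-2.7, -1.0, 8.4]
t 10.725 pos [0.50544 0.20307 0.13623] standxy [-39.76   1.05] F [-2.68 -1.04  8.35] T [-0.08  0.77 -0.01] g 109.8 q [ 7.806e-01  6.250e-01 -3.000e-04 -6.000e-04]
```

```bash
for i in 1; do echo '[0.018, 0, 0.002, 0, 0, 0, 0, 0.018, 0, 0.004, 0, 0, 0, 0, 0.018, 0, 0.006, 0, 0, 0, 0]' | python3 -m crank|sed -n '2p;4p'; python3 st.py; done
```

```text
eef_pos: [0.5124, 0.2015, 0.1361]
force: [-0.4, -0.8, 6.0]
t 11.1 pos [0.51242 0.2015  0.13613] standxy [-32.61   1.05] F [-0.41 -0.84  5.97] T [-0.19  0.08 -0.  ] g 109.3 q [7.807e-01 6.249e-01 2.000e-04 2.000e-04]
```

```bash
echo '[0.018, 0, 0.002, 0, 0, 0, 0, 0.018, 0, 0.004, 0, 0, 0, 0]' | python3 -m crank|sed -n '2p;4p'; python3 st.py
```

```text
eef_pos: [0.5164, 0.2006, 0.1361]
force: [0.5, -0.8, 6.7]
t 11.35 pos [0.51635 0.20062 0.13608] standxy [-28.58   1.06] F [ 0.54 -0.8   6.66] T [-0.2   0.13  0.01] g 109.3 q [7.807e-01 6.249e-01 2.000e-04 2.000e-04]
```

```bash
echo '[0.018, 0, 0.002, 0.0002, 0, 0, 0, 0.018, 0, 0.004, 0.0003, 0, 0, 0, 0.018, 0, 0.006, 0.0004, 0, 0, 0]' | python3 -m crank|sed -n '2p;4p'; python3 st.py
```

```text
eef_pos: [0.5206, 0.1997, 0.136]
force: [-3.7, 0.5, 11.7]
t 11.725 pos [0.52058 0.19965 0.13601] standxy [-24.25   1.05] F [-3.72  0.54 11.72] T [-0.06  1.11 -0.05] g 110.0 q [ 7.806e-01  6.250e-01 -5.000e-04 -1.000e-03]
```

```bash
echo '[0.018, 0, 0.002, 0, 0, 0, 0, 0.018, 0, 0.004, 0, 0, 0, 0]' | python3 -m crank|sed -n '2p;4p'; python3 st.py
```

```text
eef_pos: [0.5256, 0.1986, 0.136]
force: [-1.5, -0.9, 8.6]
t 11.975 pos [0.52563 0.19856 0.136  ] standxy [-19.08   1.09] F [-1.55 -0.94  8.6 ] T [-0.21  0.38 -0.06] g 109.6 q [ 7.807e-01  6.249e-01  1.000e-04 -1.000e-04]
```

```bash
echo '[0.018, 0, 0.002, 0, 0, 0, 0, 0.018, 0, 0.004, 0.0001, 0, 0, 0, 0.018, 0, 0.006, 0.0001, 0, 0, 0]' | python3 -m crank|sed -n '2p;4p'; python3 st.py
```

```text
eef_pos: [0.5322, 0.1971, 0.1359]
force: [-1.0, -0.1, 6.2]
t 12.35 pos [0.5322  0.19708 0.13591] standxy [-12.34   1.1 ] F [-0.95 -0.14  6.24] T [-0.21  0.11  0.04] g 109.5 q [7.808e-01 6.248e-01 5.000e-04 4.000e-04]
```

```bash
echo '[0.018, 0, 0.002, 0.0001, 0, 0, 0, 0.018, 0, 0.004, 0.0001, 0, 0, 0, 0.018, 0, 0.006, 0.0002, 0, 0, 0]' | python3 -m crank|sed -n '2p;4p'; python3 st.py
```

```text
eef_pos: [0.5363, 0.1961, 0.1358]
force: [-5.4, 0.6, 11.4]
t 12.725 pos [0.53634 0.19609 0.1358 ] standxy [-8.09  1.04] F [-5.35  0.6  11.43] T [-0.02  1.45 -0.02] g 110.1 q [ 7.806e-01  6.250e-01 -5.000e-04 -9.000e-04]
```

```bash
echo '[0.018, 0, 0.002, 0, 0, 0, 0, 0.018, 0, 0.004, 0.0001, 0, 0, 0]' | python3 -m crank|sed -n '2p;4p'; python3 st.py
```

```text
eef_pos: [0.5408, 0.1952, 0.1358]
force: [-2.3, -0.6, 9.9]
t 12.975 pos [0.54082 0.19516 0.13578] standxy [-3.51  1.11] F [-2.32 -0.58  9.85] T [-0.19  0.81 -0.04] g 109.9 q [ 7.806e-01  6.250e-01 -1.000e-04 -4.000e-04]
```

```bash
echo '[0.018, 0, 0.002, 0, 0, 0, 0, 0.018, 0, 0.004, 0.0001, 0, 0, 0, 0.018, 0, 0.006, 0.0002, 0, 0, 0]' | python3 -m crank|sed -n '2p;4p'; python3 st.py
```

```text
eef_pos: [0.548, 0.1935, 0.1357]
force: [-0.7, -2.2, 8.0]
t 13.35 pos [0.54796 0.19355 0.13569] standxy [3.81 1.11] F [-0.66 -2.17  8.02] T [-0.36  0.1  -0.02] g 109.7 q [7.808e-01 6.248e-01 6.000e-04 6.000e-04]
```

```bash
echo '[0.018, 0, 0.002, 0.0001, 0, 0, 0, 0.018, 0, 0.004, 0.0001, 0, 0, 0, 0.018, 0, 0.006, 0.0002, 0, 0, 0]' | python3 -m crank|sed -n '2p;4p'; python3 st.py
```

```text
eef_pos: [0.553, 0.1924, 0.1356]
force: [-4.3, -0.2, 12.9]
t 13.725 pos [0.55295 0.19241 0.13558] standxy [8.93 1.1 ] F [-4.33 -0.23 12.93] T [-0.12  1.2  -0.  ] g 110.1 q [ 7.807e-01  6.249e-01  2.000e-04 -2.000e-04]
```

```bash
echo '[0.018, 0, 0.002, 0, 0, 0, 0, 0.018, 0, 0.004, 0.0001, 0, 0, 0]' | python3 -m crank|sed -n '2p;4p'; python3 st.py
```

```text
eef_pos: [0.5561, 0.1917, 0.1355]
force: [-4.4, 0.2, 11.6]
t 13.975 pos [0.55613 0.19169 0.13554] standxy [12.19  1.1 ] F [-4.44  0.18 11.6 ] T [-0.09  1.12  0.02] g 110.2 q [ 7.806e-01  6.250e-01 -2.000e-04 -6.000e-04]
```

```bash
echo '[0.018, 0, 0.002, 0, 0, 0, 0, 0.018, 0, 0.004, 0, 0, 0, 0, 0.018, 0, 0.006, 0.0001, 0, 0, 0]' | python3 -m crank|sed -n '2p;4p'; python3 st.py
```

```text
eef_pos: [0.5635, 0.1901, 0.1354]
force: [-0.9, -2.5, 8.4]
t 14.35 pos [0.56348 0.19007 0.13542] standxy [19.72  1.14] F [-0.87 -2.5   8.35] T [-0.36  0.19  0.02] g 109.7 q [7.807e-01 6.248e-01 6.000e-04 5.000e-04]
```

```bash
echo '[0.018, 0, 0.002, 0.0001, 0, 0, 0, 0.018, 0, 0.004, 0.0001, 0, 0, 0, 0.018, 0, 0.006, 0.0002, 0, 0, 0]' | python3 -m crank|sed -n '2p;4p'; python3 st.py
```

```text
eef_pos: [0.5697, 0.1887, 0.1354]
force: [-1.1, -1.4, 10.1]
t 14.725 pos [0.56968 0.18868 0.13537] standxy [26.06  1.13] F [-1.12 -1.44 10.09] T [-0.32  0.34  0.03] g 109.8 q [7.808e-01 6.248e-01 9.000e-04 7.000e-04]
```

```bash
echo '[0.018, 0, 0.002, 0, 0, 0, 0, 0.018, 0, 0.004, 0.0001, 0, 0, 0]' | python3 -m crank|sed -n '2p;4p'; python3 st.py
```

```text
eef_pos: [0.5718, 0.1882, 0.1353]
force: [-5.5, -1.1, 13.6]
t 14.975 pos [0.57177 0.18819 0.1353 ] standxy [28.21  1.12] F [-5.55 -1.1  13.59] T [-0.08  1.4  -0.04] g 110.3 q [ 7.807e-01  6.250e-01 -2.000e-04 -6.000e-04]
```

```bash
echo '[0.018, 0, 0.002, 0, 0, 0, 0, 0.018, 0, 0.004, 0, 0, 0, 0, 0.018, 0, 0.006, 0, 0, 0, 0]' | python3 -m crank|sed -n '2p;4p'; python3 st.py
```

```text
eef_pos: [0.5787, 0.1867, 0.1352]
force: [-1.7, -1.2, 9.3]
t 15.35 pos [0.57872 0.18666 0.13525] standxy [35.33  1.16] F [-1.69 -1.15  9.34] T [-0.32  0.37 -0.02] g 109.8 q [7.807e-01 6.249e-01 5.000e-04 3.000e-04]
```

```bash
echo '[0.018, 0, 0.002, 0, 0, 0, 0, 0.018, 0, 0.004, 0.0001, 0, 0, 0, 0.018, 0, 0.006, 0.0001, 0, 0, 0]' | python3 -m crank|sed -n '2p;4p'; python3 st.py
```

```text
eef_pos: [0.5853, 0.1852, 0.1351]
force: [-1.0, -2.3, 9.7]
t 15.725 pos [0.58526 0.1852  0.13514] standxy [42.03  1.17] F [-0.98 -2.31  9.66] T [-0.37  0.13 -0.05] g 109.7 q [7.808e-01 6.248e-01 9.000e-04 7.000e-04]
```

```bash
echo '[0.018, 0, 0.002, 0.0001, 0, 0, 0, 0.018, 0, 0.004, 0.0001, 0, 0, 0]' | python3 -m crank|sed -n '2p;4p'; python3 st.py
```

```text
eef_pos: [0.5892, 0.1843, 0.1351]
force: [-0.4, -1.9, 8.6]
t 15.975 pos [0.58921 0.1843  0.13511] standxy [46.08  1.16] F [-0.39 -1.95  8.55] T [-0.26  0.12  0.02] g 109.7 q [7.808e-01 6.248e-01 9.000e-04 7.000e-04]
```

```bash
echo '[0.018, 0, 0.002, 0, 0, 0, 0, 0.018, 0, 0.004, 0, 0, 0, 0, 0.018, 0, 0.004, 0, 0, 0, 0]' | python3 -m crank|sed -n '2p;4p'; python3 st.py;  echo '[0.018, 0, 0, -0.002, 0, 0, 0, 0.018, 0, 0, -0.01, 0, 0, 0, 0.018, 0, 0, -0.04, 0, 0, 0, 0.018, 0, 0, -0.08, 0, 0, 0, 0.018, 0, 0, -0.115, 0, 0, 0, 0.018, 0, 0, -0.12, 0, 0, 0, 0.018, 0, 0, -0.12, 0, 0, 0]' | python3 -m crank; python3 st.py
```

```text
eef_pos: [0.5933, 0.1834, 0.135]
force: [0.5, -1.5, 8.1]
t 16.35 pos [0.59328 0.18338 0.13503] standxy [50.25  1.16] F [ 0.54 -1.5   8.1 ] T [-0.35 -0.04  0.03] g 109.6 q [0.7808 0.6248 0.001  0.0008]
time_s: 17.23
eef_pos: [0.5918, 0.1835, 0.2525]
orientation: [0.781, 0.625, -0.001, -0.0]
force: [-0.4, -0.7, -3.1]
width: 0.0209
grasp_force: 108.6
t 17.225 pos [0.59181 0.18349 0.25248] standxy [48.8   0.95] F [-0.35 -0.69 -3.12] T [0.05 0.02 0.02] g 108.6 q [ 7.807e-01  6.249e-01 -7.000e-04 -4.000e-04]
```

```bash
echo '[0.018, -0.04, -0.014, 0, 0, 0, 0, 0.018, -0.09, -0.03, 0, 0, 0, 0, 0.018, -0.13, -0.045, 0, 0, 0, 0, 0.018, -0.1385, -0.0473, 0, 0, 0, 0, 0.018, -0.1385, -0.0473, 0, 0, 0, 0, 0.018, -0.1385, -0.0473, 0, 0, 0, 0]' | python3 -m crank|sed -n '2p'
python3 - <<'E'
from h import *
a=snap('wrist','w3.png');W=cloud(a);X=W[np.isfinite(W[...,2])]
t=np.radians(-12.7);R=np.array([[np.cos(t),np.sin(t)],[-np.sin(t),np.cos(t)]])
L=(X[:,:2]-[.544,.1933])@R.T*1000
for c in (-45,-27,-9,9,27,45):
    m=(abs(L[:,0]-c)<7)&(abs(L[:,1]+5)<30)&(X[:,2]>.05)&(X[:,2]<.09);z=X[m,2]*1000
    print(c,m.sum(),np.percentile(z,[10,50,75,90]).round(2))
E
```

```text
eef_pos: [0.5161, 0.0594, 0.253]
-45 996 [69.8  70.82 71.35 71.79]
-27 989 [69.54 70.59 71.08 71.57]
-9 1017 [69.37 70.4  70.89 71.34]
9 973 [69.17 70.18 70.76 71.26]
27 977 [68.91 69.98 70.51 71.01]
45 979 [68.76 69.81 70.35 70.81]
```

View pics/w3.png

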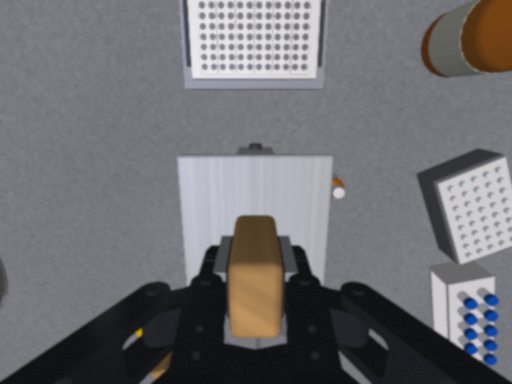

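The wrist view shows the sheet at (256,38) even and flat, and the roller still square in the grip. The strip heights lie on one straight slope, about 0.2 mm per strip, matching what I felt, so all six are home. Back to the rest.

```bash
echo '[0.018, -0.03, 0.004, 0, 0, 0, 0, 0.018, -0.08, 0.011, 0, 0, 0, 0, 0.018, -0.13, 0.018, 0, 0, 0, 0, 0.018, -0.18, 0.025, 0, 0, 0, 0, 0.018, -0.22, 0.031, 0, 0, 0, 0, 0.018, -0.2317, 0.0327, 0, 0, 0, 0, 0.018, -0.2317, 0.0327, 0.03, 0, 0, 0, 0.018, -0.2317, 0.0327, 0.06, 0, 0, 0, 0.018, -0.2317, 0.0327, 0.08, 0, 0, 0, 0.018, -0.2317, 0.0327, 0.08, 0, 0, 0]' | python3 -m crank|sed -n '2,4p'; python3 st.py
python3 - <<'E'
from h import *
a=snap('wrist','w4.png');b=snap('side');cv2.imwrite('pics/s4.png',np.hstack([cv2.resize(b['pixels'][200:310,170:300],(472,400)),cv2.resize(a['pixels'],(328,400))[:, :, :]])[:,:,::-1])
E
```

```text
eef_pos: [0.4961, -0.1728, 0.172]
orientation: [0.78, 0.625, -0.001, -0.002]
force: [-0.2, 0.4, -3.0]
t 19.275 pos [ 0.49607 -0.17277  0.17199] standxy [  33.72 -367.65] F [-0.19  0.43 -2.95] T [ 0.1  -0.04 -0.02] g 108.5 q [ 7.802e-01  6.255e-01 -7.000e-04 -2.000e-03]
```

View pics/s4.png

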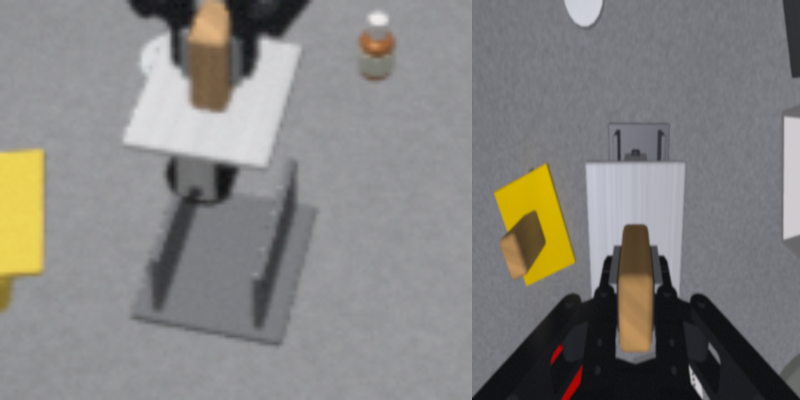

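The side crop shows the drum at (200,180) above the slot between the walls. The wrist view shows the plate centred over the rest at (640,140). Lowering.

```bash
echo '[0.018, -0.001, 0.001, 0.02, 0, 0, 0, 0.018, -0.001, 0.001, 0.05, 0, 0, 0, 0.018, -0.001, 0.001, 0.075, 0, 0, 0, 0.018, -0.001, 0.001, 0.087, 0, 0, 0, 0.018, -0.001, 0.001, 0.091, 0, 0, 0, 0.018, -0.001, 0.001, 0.091, 0, 0, 0]' | python3 -m crank|sed -n '2,4p'; echo '[0.018, 0, 0, 0.001, 0, 0, 0, 0.018, 0, 0, 0.002, 0, 0, 0, 0.018, 0, 0, 0.002, 0, 0, 0]' | python3 -m crank|sed -n '2,4p';python3 st.py
```

```text
eef_pos: [0.4983, -0.176, 0.0836]
orientation: [0.781, 0.625, 0.0, 0.001]
force: [0.5, 0.1, -2.8]
eef_pos: [0.4977, -0.1758, 0.081]
orientation: [0.781, 0.625, 0.0, 0.0]
force: [-1.1, 0.7, -3.9]
t 20.5 pos [ 0.49772 -0.1758   0.08101] standxy [  36.   -370.24] F [-1.11  0.69 -3.9 ] T [ 0.01 -0.03  0.06] g 108.7 q [7.808e-01 6.248e-01 0.000e+00 2.000e-04]
```

```bash
echo '[0.018, 0.0015, 0, 0.001, 0, 0, 0, 0.018, 0.0015, 0, 0.002, 0, 0, 0, 0.018, 0.0015, 0, 0.003, 0, 0, 0, 0.018, 0.0015, 0, 0.0035, 0, 0, 0, 0.018, 0.0015, 0, 0.004, 0, 0, 0]' | python3 -m crank|sed -n '2p;4p'; echo '[0.018, 0, 0, 0.0005, 0, 0, 0, 0.018, 0, 0, 0.0005, 0, 0, 0]' | python3 -m crank|sed -n '2p;4p';python3 st.py
```

```text
eef_pos: [0.4979, -0.1743, 0.0767]
force: [-0.4, 0.4, -3.7]
eef_pos: [0.4979, -0.1743, 0.0762]
force: [-0.4, 0.3, -2.8]
t 21.375 pos [ 0.49789 -0.17426  0.07624] standxy [  35.83 -368.7 ] F [-0.37  0.27 -2.82] T [ 0.02  0.05 -0.02] g 108.7 q [ 0.7808  0.6248 -0.     -0.    ]
```

```bash
echo '[0.018, 0, 0, 0.0004, 0, 0, 0, 0.018, 0, 0, 0.0004, 0, 0, 0]' | python3 -m crank|sed -n '2p;4p'; echo '[0.018, 0, 0, 0.0003, 0, 0, 0, 0.018, 0, 0, 0.0003, 0, 0, 0]' | python3 -m crank 40|sed -n '2p;4p'
```

```text
eef_pos: [0.498, -0.1743, 0.0761]
force: [-0.9, 0.4, -0.2]
eef_pos: [0.4979, -0.1743, 0.0761]
force: [-2.8, 0.8, 4.8]
```

Seated. Release and rise.

```bash
echo '[0.04, 0, 0, 0, 0, 0, 0, 0.06, 0, 0, 0, 0, 0, 0, 0.085, 0, 0, 0, 0, 0, 0, 0.085, 0, 0, 0, 0, 0, 0, 0.085, 0, 0, -0.02, 0, 0, 0, 0.085, 0, 0, -0.06, 0, 0, 0, 0.085, 0, 0, -0.12, 0, 0, 0, 0.085, 0, 0, -0.17, 0, 0, 0, 0.085, 0, 0, -0.185, 0, 0, 0, 0.085, 0, 0, -0.185, 0, 0, 0, 0.085, 0, 0, -0.185, 0, 0, 0]' | python3 -m crank
python3 - <<'E'
from h import *
a=snap('wrist','w5.png');W=cloud(a);X=W[np.isfinite(W[...,2])]
for lo,hi in [(.055,.07),(.11,.13)]:
    Q=X[(X[:,2]>lo)&(X[:,2]<hi)&(np.hypot(X[:,0]-.49,X[:,1]+.174)<.1)]
    print(lo,len(Q),cv2.minAreaRect((Q[:,:2]*1000).astype(np.float32)),np.median(Q,0))
b=snap('side');cv2.imwrite('pics/fin.png',np.hstack([b['pixels'][:,:400],a['pixels'][:,56:456]])[:,:,::-1])
E
```

```text
time_s: 23.25
eef_pos: [0.4971, -0.1738, 0.2586]
orientation: [0.781, 0.625, -0.001, -0.001]
force: [-0.4, -0.9, -1.2]
width: 0.0848
grasp_force: 0.0
0.055 5218 ((497.2495422363281, -174.54278564453125), (101.89939880371094, 84.11775207519531), 77.42784881591797) [ 0.49987729 -0.16700446  0.06243778]
0.11 800 ((497.0933532714844, -176.38307189941406), (35.636985778808594, 21.720752716064453), 76.74401092529297) [ 0.49715936 -0.1748441   0.1180324 ]
```

View pics/fin.png

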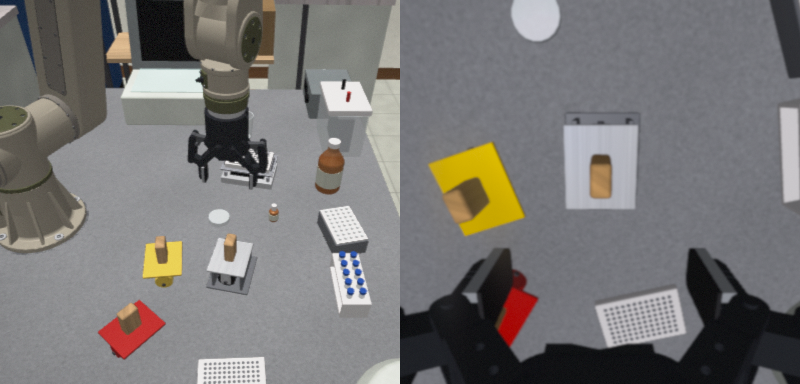

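The roller is back in its rest as found: at (232,262) in the side view and (600,165) in the wrist view. Its plate is within 1 mm of the original pose and level. Everything else is untouched.

```bash
python3 -c "
from workcell import env
print(env.close_job())"
```

```text
the job is handed in; nothing more can be done
None
```

I rolled the sheet end to end in one pass, with push readings of about 9.5–17 N against the 12 N target and the 25 N limit. Depth readings show all six strips home; I then parked the roller in its rest within 1 mm of where I found it, let go, and handed the job in at about 23 s.

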